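Unhasp the die chest and raise its lid

ROBOT

A 6-joint arm with a two-finger parallel gripper is mounted at the origin on a cart in front of the work surface, level with it; the furniture and walls round the work are solid. World frame = base frame: x ahead of the robot, y to its left, z up, the work surface at z = 0. Lengths are in mm, angles in rad, forces in N, time in s.
With the tool pointing down it reaches from about 400 to 925 mm from the base axis. Payload 12.5 kg.
Tool frame: the origin (TCP) lies at the very end of the fingers, on their centre line; the grasp point (between the pads) lies 19 mm behind it; z points along the fingers, y is the line along which they close (so a half turn about z gives the same grasp; the last joint's range is limited). The gripper opens to 95 mm and grips with 3 to 60 N. Pads are 20 mm wide; open, the fingers measure 119 mm over their backs; the gripper's body (75 mm by 180 mm) begins 59 mm behind the grasp point.
Start: joints at [1.092, 0.491, 1.559, -0, 1.092, -0.106], TCP at [227.625, 582.094, 214.661] pointing down, gripper open.
Joint ranges: [-3.1, 3.1], [-0.84, 2.19], [0.05, 2.79], [-1.13, 4.28], [0.06, 2.93], [-2.69, 2.69]. Speed limits (rad/s): [2.22, 2.22, 2.79, 3.14, 3.14, 3.14].

INTERFACE

Orientations are given as [roll, pitch, yaw] about the fixed x, y, z axes, in that order (R = Rz(yaw) Ry(pitch) Rx(roll)).
In Python, from cell import env, viewer, workorder gives the robot as it stands (env), with the cameras (viewer) and the job (workorder).
- The arm moves only by the tool steer_hand, called after "Request:" by a JSON object that holds its "method" and its "body", one argument or row to a line. Schema: {"type":"object","properties":{"increments":{"type":"array","items":{"type":"array","items":{"type":"array","items":{"type":"number"},"minItems":5,"maxItems":5},"minItems":1,"maxItems":5},"minItems":1,"maxItems":1},"only":{"type":"string"},"quiet":{"type":"boolean"},"lines":{"type":"string"}},"required":["increments"],"additionalProperties":false}. increments is a list that holds a single list of rows (three levels of brackets), with 1 to 5 rows, each of 5 numbers: dx, dy, dz in parts of the range, where 1.0 means 30 cm, then a turn about the tool's z in fractions of the full range, 1 being 180 degrees, then the opening from 0.0 (shut) to 1.0 (fully open); each row is the pose to reach, as a shift and turn from the pose commanded when the call began, along the tool's axes at that moment; what a row does not reach only later rows make up. A row lasts 1/12 s, in which the tool goes at most 41.7 mm and 0.125 rad, less where a joint would pass 70% of its speed; a pose out of reach is approached as far as the arm can. The fingers move at their own pace and stop on an object; the grip force is fixed at half the most. Time passes only in rows, so rows that do not move let the fingers close. The tool returns the time, the measured TCP pose, the force, the opening and the grip force at its end. only (a regular expression) keeps the lines of the reply that match it, lines (a string "A,B") keeps lines A to B, and quiet returns only ok. No shift or turn number may pass 1 either way. Input that does not fit is refused with a message, and nothing moves.
- env.state(): the state, without advancing time (a new reading comes with each control period).
- viewer.read_camera(name): name is "scene" or "top" or "wrist"; returns (picture, depth): 480x640x3 uint8, red, green, blue; 480x640 float32, mm along the optical axis (not along the pixel's ray), 0 where there is no reading.
- viewer.camera_info(name): a dict with "vertical_fov" (degrees; the focal length in pixels is half the picture's height over the tangent of half this angle, whatever the lens; pixels are square), "cx", "cy" (the principal point, pixels), "origin" and "attitude" of the camera in the world. Camera axes: x right, y down, z forward; pixel columns grow to the right and rows downward; lengths in mm; the calibration is good to about 2 mm. A picture is of the moment at which its call begins: read the wrist's pose just before it. camera_info takes no time and is no camera call; for the wrist camera it gives the pose at the moment of the call.
- workorder.job_done(): hands the job in; it is judged then, once.
The state is a dict: "t": time; "joints": joint angles; "qvel": joint speeds; "tau": joint torques, N m; "eef_pos": TCP position; "tcp_rot": TCP orientation; "ft_force": force on the tool from outside, world axes, zero at the start; "moment": the same for the moment, N m; "opening": opening from 0.0 (shut) to 1.0 (fully open); "grip_force": force on a finger pad.
Only numpy, scipy, OpenCV 4.12 (cv2) and the standard library are available. Lean on these libraries where they do the work, as an engineer would, in place of code of your own. Each camera call takes 0.05 s, during which the arm holds its last target. There are 200 camera calls.

TASK

Open the grey die chest for the press setter: flip the hasp off its staple and swing it right round until it is at least square to the chest's front, then raise the lid until it stands nearly upright. Leave the hasp swung clear and the lid standing open, and do not shift the tools and parts lying around.

Things in the scene. Friction and masses are not known exactly. Their poses are not given: they have to be found in the camera images.
- chest: Grey sheet-steel die chest, fixed to the table: 150 mm deep (x), 220 mm wide (y), 112 mm high with its lid shut. Origin: centre of its underside, on the table. x points from its front to its back (away from the robot, turned up to 0.25 rad), y to the robot's left, z up. Its front wall is the plane x = -75 mm; the lid's edge stands 2 mm out of it.
- hasp (a joint): Hasp angle, rad: 0 = flat along the chest's front, staple through its slot; grows as the free end swings toward the robot and round to the chest's left (+y); 1.57 = square to the front; stop at 2.6. Turns about hasp_pin; its stiff hinge (0.04 Nm) stays where it is left. Starts between 0 and 0.08.
- hasp_pin (a point): Middle of the hasp's upright pin, at chest x = -84.5, y = +45, z = 85 mm. The hasp is a plain steel strap, 3 mm thick, 30 mm tall (z 70 to 100 mm); shut, it runs from the pin 79 mm to the chest's right (-y), 8 mm off the front wall, with a 36 x 13 mm slot over the staple; a pull tab continues its end.
- hasp_tab (a point): Middle of the pull tab (moves with the hasp): 55 mm long, 26 mm tall (z 72 to 98 mm), 3 mm thick, bent out 55 degrees from the wall; shut, it runs from 10 mm off the wall at chest y = -34 to 55 mm off at y = -66 mm. The wedge behind it is open from above and the right: shut fingers let down at chest x = -97, y = -67 mm can draw it out and round the pin.
- staple (a point): Middle of the outer bar of the wire staple on the lid's front (moves with the lid): a level loop of 5 mm wire, 23 mm wide, standing 29 mm off the front wall through the hasp's slot, at chest y = 0, z = 85 mm. Its plate, 42 mm wide, stands 5 mm off the wall.
- lid (a joint): Lid angle, rad: 0 = shut, grows as the front edge rises; stop at 1.6 (1.57 is upright). Starts at 0. A stiff hinge (0.5 Nm; 5 to 8 N at the knob) holds it where it is left. With the staple in the hasp's slot the lid can rise only a few millimetres.
- lid_hinge (a point): Middle of the lid's hinge line, which runs along the chest's y axis at chest x = +75, z = 104 mm.
- lid_knob (a point): Centre of the black block-shaped knob (moves with the lid): 28 mm wide (chest y), 20 mm in x, 24 mm high, on a short stem. Lid shut: chest x = -45, y = 0, z = 130 mm; knob top 142, lid top 112 mm above the table. Its flat ends can be pinched along y from above; it then turns between the fingers as the lid rises.
- spanner: Bystander: open-ended steel spanner, 206 mm long, 9 mm high, lying in front of the chest. Origin: under its centre.
- pliers: Bystander: pliers with red grips, 175 mm long, 12 mm high, lying in front of the chest. Origin: under its centre.
- bush: Bystander: plain metal flanged bush, 44 mm across, 36 mm high, in front of the chest and to its right. Origin: under its centre.
- punch_pin: Bystander: steel pin punch, 115 mm long, 13 mm thick, in front of the press. Origin: under its centre.
- packing_block: Bystander: dark wooden block, 45x90x35 mm, in front of the press. Origin: under its centre.

How it is judged (in metres and radians):
On the way, in this order (a step that is already met when the one before it is completed fails the run):
1. the hasp is off its staple and swung out to about square (over 80 degrees), the lid still shut (value of joint hasp above 1.4 rad and value of joint lid below 0.1 rad), for 0.2 s.
2. the lid is raised past 63 degrees (value of joint lid above 1.1 rad), for 0.2 s.
At the end, for the whole second after the job is handed in: The hasp stands over 1.4 rad (80 degrees) out from the chest's front and the lid over 1.1 rad (63 degrees) open, both at rest (value of joint hasp above 1.4 rad and value of joint lid above 1.1 rad and velocity of joint lid between -0.05 and 0.05 rad/s and velocity of joint hasp between -0.05 and 0.05 rad/s); the robot touches nothing.
It fails at once if the lid is forced up with the hasp still on its staple (value of joint lid above 0.12 rad and value of joint hasp below 0.4 rad).
It fails at once if a bystander is shifted by more than 25 mm (distance of any of spanner, pliers, bush, packing_block, punch_pin from where it was at the start of the episode above 0.025 m).
It also fails if it takes over 64 s, if anything falls off the work surface, if the arm or the gripper's body presses on something with over 40 N, if the wrist force passes 120 N, or if a joint passes its speed limit or range.

## Working session

There is one attempt and no reset: what is moved stays moved. The work goes in short steps, Python scripts to look and compute and a tool call to move; the robot and the scene stay as the last step left them, time stands still between calls to the robot, and variables do not carry over. Pictures are saved under pics/ and viewed, at most 13 in all, crops included, and the job is handed in when it is done.

```bash
mkdir -p pics; ls; python3 - <<'E'
from cell import env, viewer, workorder
import cv2,numpy as np
s=env.state();print(s['t'],s['eef_pos'],s['tcp_rot'])
for n in("scene","top"):
    p,d=viewer.read_camera(n);i=viewer.camera_info(n);print(n,i)
    cv2.imwrite(f'pics/{n}0.png',p[:,:,::-1]);np.savez(f'{n}0.npz',p=p,d=d)
E
```

```text
cell.py
pics
0.0 [227.49304398 581.89121838 214.05839296] [-3.14053473e+00 -1.45950723e-04  2.76882821e+00]
scene {'vertical_fov': 57.20711610045192, 'cx': 320.22961326157224, 'cy': 236.58004505510917, 'origin': array([1139.72292046,  351.53688699,  887.20618267]), 'attitude': array([-2.43491783, -0.003124  ,  2.10827439])}
top {'vertical_fov': 52.19389587355527, 'cx': 313.6803737984586, 'cy': 242.4659192811539, 'origin': array([ 491.11813294,   19.67082657, 1124.9726875 ]), 'attitude': array([-3.06245783, -0.01604663, -1.54527527])}
```

View pics/scene0.png

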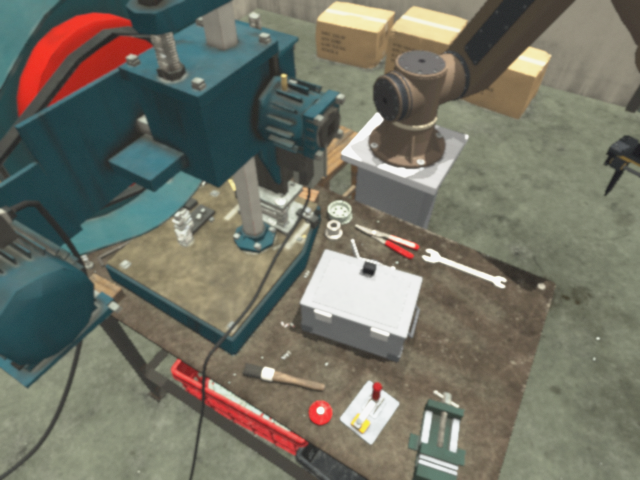

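View pics/top0.png

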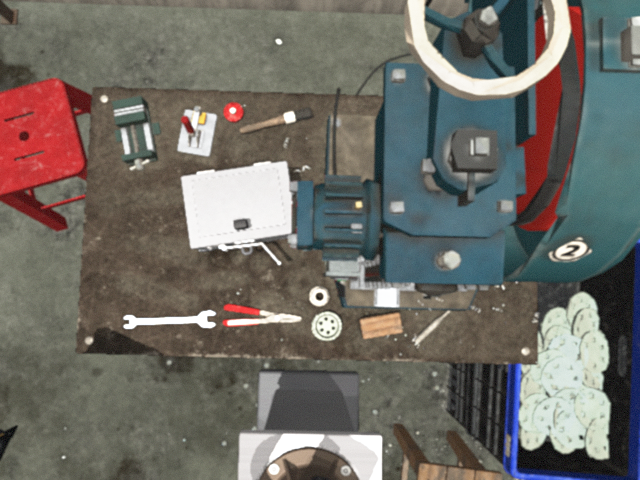

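The top view shows the chest lid (corners near (183,178), (289,163), (293,235), (190,247)), the knob at (241,224), and the hasp tab running to (281,262). The press motor stands just right of the chest at about (335,215).

```bash
cat > h.py <<'E'
import numpy as np,cv2
from scipy.spatial.transform import Rotation as R
def cloud(d,i):
    f=240/np.tan(np.radians(i['vertical_fov']/2));v,u=np.mgrid[:480,:640]
    c=np.dstack([(u-i['cx'])/f*d,(v-i['cy'])/f*d,d])
    return c@R.from_euler('xyz',i['attitude']).as_matrix().T+i['origin']
E
python3 - <<'E'
from h import *
from cell import env, viewer, workorder
z=np.load('top0.npz');P=cloud(z['d'],viewer.camera_info('top'))
np.set_printoptions(precision=1,suppress=True)
m=(abs(P[...,2]-112)<10)&(z['d']>0);m[:150]=0;m[270:]=0;m[:,:170]=0;m[:,300:]=0
m=cv2.morphologyEx(m.astype(np.uint8),cv2.MORPH_OPEN,np.ones((5,5)))
n,l,s,c=cv2.connectedComponentsWithStats(m);k=1+s[1:,4].argmax();q=P[l==k];print(s[k],'z',np.median(q[:,2]))
r=cv2.minAreaRect(q[:,:2].astype(np.float32));print(r,cv2.boxPoints(r))
g=(P[...,2]>128)&(P[...,2]<160)&(z['d']>0);g[:205]=0;g[240:]=0;g[:,:220]=0;g[:,265:]=0
print('knob',g.sum(),P[g].mean(0),P[g][:,2].max())
for uv in [(281,262),(278,258),(270,248),(262,243),(246,247),(225,245),(296,185),(298,200),(305,220),(335,215),(300,240),(335,262),(345,275),(318,296),(326,325),(262,317),(299,320)]:print(uv,P[uv[1],uv[0]])
p=z['p'][150:350,110:400,::-1];cv2.imwrite('pics/crop.png',cv2.resize(p,None,fx=2.7,fy=2.7,interpolation=cv2.INTER_CUBIC))
E
```

```text
[ 182  162  109   86 7538] z 111.17974604523988
((649.1143188476562, 165.26551818847656), (162.9872589111328, 223.65255737304688), 9.709074020385742) [[549.9 261.7]
 [587.6  41.3]
 [748.3  68.8]
 [710.6 289.2]]
knob 141 [603.2 155.6 139.1] 144.24189802521403
(281, 262) [533.8  77.7  -0.4]
(278, 258) [542.9  85.   -2.5]
(270, 248) [565.4 104.   -0.6]
(262, 243) [569.  113.8  96.5]
(246, 247) [566.3 159.2  -1.4]
(225, 245) [563.8 193.7  81.5]
(296, 185) [620.3  36.4 471.5]
(298, 200) [599.8  33.1 472.4]
(305, 220) [573.   22.9 472.2]
(335, 215) [580.1 -16.8 478.3]
(300, 240) [545.9  28.9 473.3]
(335, 262) [522.4 -25.1 360.3]
(345, 275) [502.4 -40.9 363.8]
(318, 296) [458.3  -9.2  -4.4]
(326, 325) [394.6 -28.3  15. ]
(262, 317) [407.7 117.1  -1.7]
(299, 320) [403.2  32.7   2.1]
```

View pics/crop.png

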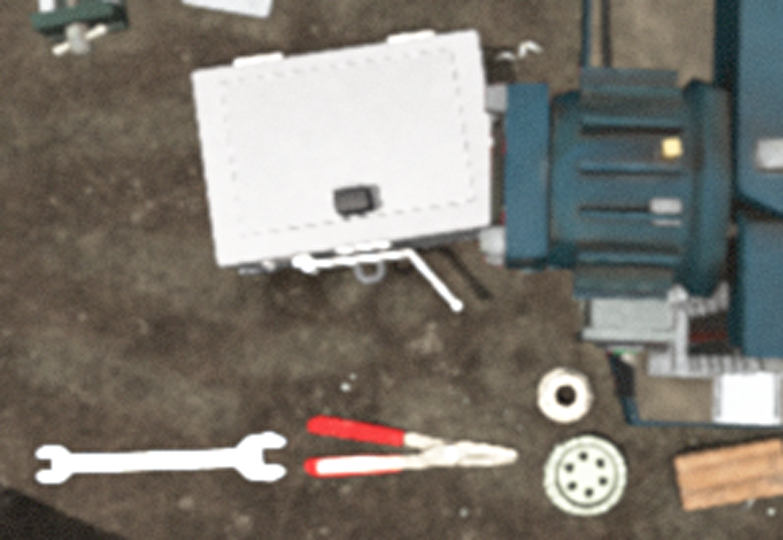

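The crop shows the pin at (302,262), the staple loop at (370,270) and the tab tip at (458,306). The motor overhang begins about 15 px right of the lid. Next I check how low the motor hangs.

```bash
python3 - <<'E'
from h import *
from cell import env, viewer, workorder
np.set_printoptions(precision=0,suppress=True)
Ps=[]
for n in('scene','top'):
    z=np.load(n+'0.npz');P=cloud(z['d'],viewer.camera_info(n));Ps.append(P[z['d']>0])
Q=np.vstack(Ps)
for a in range(0,900,40):
    s=Q[(Q[:,2]>=a+5)&(Q[:,2]<a+45)&(Q[:,0]>430)&(Q[:,0]<760)&(Q[:,1]<300)&(Q[:,1]>-80)]
    if len(s): print(a,len(s),'x',np.percentile(s[:,0],[1,99]),'y',np.percentile(s[:,1],[1,50,99]))
E
```

```bash
python3 - <<'E'
import cv2,numpy as np
p=np.load('scene0.npz')['p'][50:330,220:560,::-1]
cv2.imwrite('pics/scrop.png',cv2.resize(p,None,fx=2.1,fy=2.1,interpolation=cv2.INTER_CUBIC))
E
```

```text
(no output)
```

View pics/scrop.png

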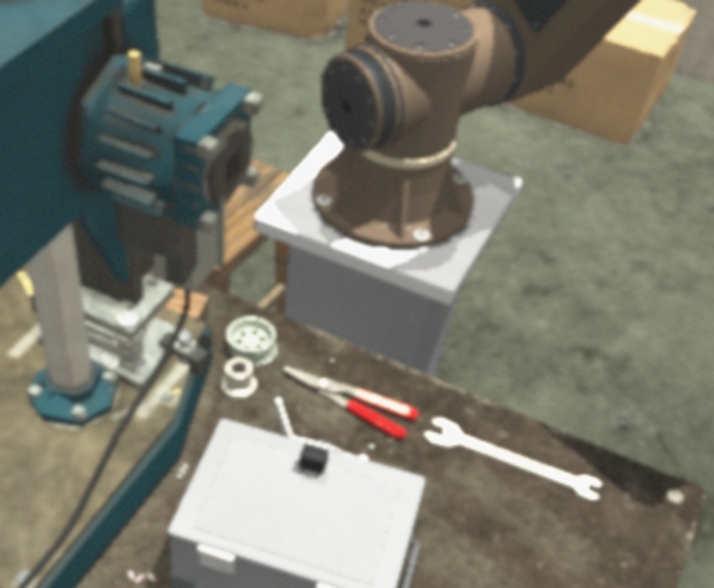

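The motor hangs at about z 350–480 for y < 47. The tab wedge lies clear of it, with little room to spare. I'll write a helper for tool-axis shifts, then move to a waypoint and check where the wrist sits.

```bash
cat >> h.py <<'E'
from cell import env, viewer, workorder
O=np.array([645.5,164.]);A=0.1695
CX=np.array([np.cos(A),np.sin(A)]);CY=np.array([-CX[1],CX[0]])
def W(x,y): return O+x*CX+y*CY
def rel(x,y,z,tyang=None):
    "tool-axis shift to world x,y,z; turn so tool y points along tyang"
    s=env.state();M=R.from_euler('xyz',s['tcp_rot']).as_matrix()
    a=np.arctan2(M[1,1],M[0,1])
    t=None if tyang is None else -((tyang-a+np.pi)%(2*np.pi)-np.pi)
    print(np.round(s['eef_pos'],1),'ty',round(a,3),'f',np.round(s['ft_force'],1),'shift',np.round(M.T@(np.array([x,y,z])-s['eef_pos']),1),'turn',t,'j',np.round(s['joints'],2))
E
python3 -c "
from h import *
rel(380,330,260,A)
print(W(-97,-67),W(-84.5,45),W(-45,0))"
```

```text
[227.5 581.9 214.1] ty 1.198 f [ 0.3 -0.7  0.5] shift [-233.8 -179.1  -45.7] turn 1.0284848078356097 j [ 1.09  0.49  1.56  0.    1.09 -0.11]
[561.1922831   81.59727631] [554.61992055 194.10084982] [601.14488443 156.4089709 ]
```

The rows are not in the units I measure in: shifts go in shares of 30 cm and turns go in shares of 180 degrees. I convert before sending: -234 mm / 300 = -0.78, -179 mm / 300 = -0.5967, 1.03 rad / 3.1416 = 0.3279.

Request:
{"method": "steer_hand", "body": {
  "increments": [
    [[-0.78,-0.5967,-0.1533,0.3279,0],[-0.78,-0.5967,-0.1533,0.3279,0],[-0.78,-0.5967,-0.1533,0.3279,0],[-0.78,-0.5967,-0.1533,0.3279,0],[-0.78,-0.5967,-0.1533,0.3279,0]]
  ]
}}

```text
t: 0.52
eef_pos: [334.7, 404.3, 246.8]
tcp_rot: [-3.141, 0.0, 2.138]
ft_force: [0.0, 0.1, -0.8]
opening: 0.704
grip_force: 0.0
```

```bash
python3 -c "
from h import *
rel(480,200,260,A)"
```

```text
[334.7 404.3 246.8] ty 0.567 f [ 0.   0.1 -0.8] shift [-250.4   12.7  -13.2] turn 0.39782999613151704 j [ 0.75  0.31  1.76 -0.    1.07  0.19]
```

Converted, -250 mm / 300 = -0.8333, -13 mm / 300 = -0.0433, 0.4 rad / 3.1416 = 0.1273.

Request:
{"method": "steer_hand", "body": {
  "increments": [
    [[-0.8333,0.0433,-0.0433,0.1273,0],[-0.8333,0.0433,-0.0433,0.1273,0],[-0.8333,0.0433,-0.0433,0.1273,0],[-0.8333,0.0433,-0.0433,0.1273,0],[-0.8333,0.0433,-0.0433,0.1273,0]]
  ]
}}

```text
t: 0.93
eef_pos: [456.7, 235.4, 257.7]
tcp_rot: [-3.142, -0.0, 1.742]
ft_force: [0.5, 0.0, -0.4]
opening: 0.353
grip_force: 0.0
```

```bash
python3 - <<'E'
from h import *
rel(500,85,215,A)
p,d=viewer.read_camera('scene');P=cloud(d,viewer.camera_info('scene'));np.savez('s1.npz',p=p,d=d)
cv2.imwrite('pics/s1.png',cv2.resize(p[:330,100:560,::-1],None,fx=1.7,fy=1.7))
E
```

```text
[456.7 235.4 257.7] ty 0.171 f [ 0.5  0.  -0.4] shift [-155.6   17.1   42.7] turn 0.0013131067038689714 j [0.35 0.29 1.77 0.   1.09 0.18]
```

View pics/s1.png

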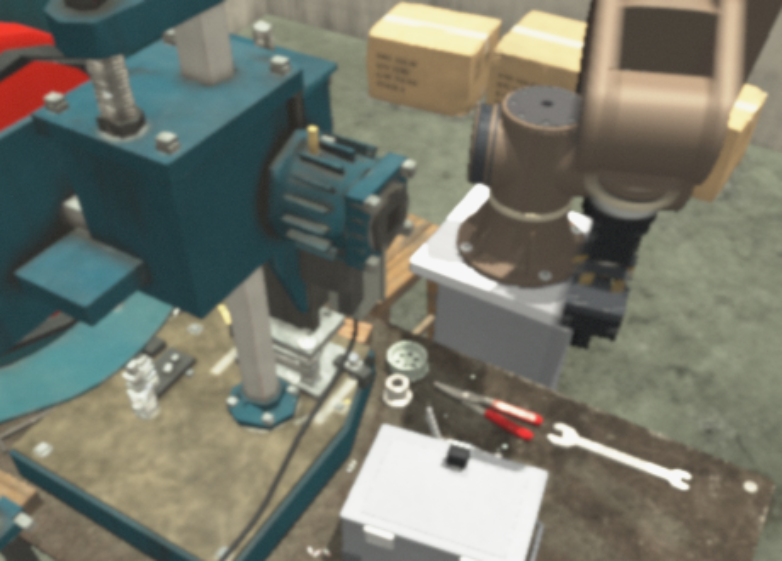

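The view shows the gripper at (600,290), with the wide wrist directly above it around (650,120) and the motor untouched at left. I measure the arm's extent relative to the TCP against the motor.

```bash
python3 - <<'E'
from h import *
z=np.load('s1.npz');z0=np.load('scene0.npz');i=viewer.camera_info('scene')
P=cloud(z['d'],i);m=(z['d']>0)&((abs(z['d']-z0['d'])>40))
m=cv2.morphologyEx(m.astype(np.uint8),cv2.MORPH_OPEN,np.ones((5,5)))>0
Q=P[m]-env.state()['eef_pos']
for a in range(0,600,30):
    s=Q[(Q[:,2]>=a)&(Q[:,2]<a+30)&(abs(Q[:,1])<250)]
    if len(s)>10: print(a,len(s),'x',np.percentile(s[:,0],[1,99]).round(),'y',np.percentile(s[:,1],[1,99]).round())
E
```

```text
0 94 x [16. 25.] y [-1. 20.]
60 250 x [-72.  85.] y [-40.  52.]
90 1266 x [-422.   91.] y [-37.  52.]
120 787 x [-423.   87.] y [-35.  50.]
150 386 x [-417.   35.] y [-29.  49.]
180 847 x [-408.   38.] y [-29.  52.]
210 1215 x [-399.   43.] y [-32.  62.]
240 1463 x [-392.   61.] y [-55.  76.]
270 2754 x [-105.   61.] y [-77.  76.]
300 3480 x [-93.  49.] y [-82.  70.]
330 1786 x [-92.   1.] y [-75.  52.]
```

The wrist is ±80 mm wide at 240–345 mm above the TCP. Shut fingers centred on the tab would therefore put the wrist into the motor. Instead I'll open the gripper fully and use only the right finger in the wedge. With tool y turned 0.3 rad off chest y, that keeps the wrist about 50 mm further left. First I check the tab tip by ray.

```bash
python3 - <<'E'
from h import *
i=viewer.camera_info('top');f=240/np.tan(np.radians(i['vertical_fov']/2));M=R.from_euler('xyz',i['attitude']).as_matrix()
for n,(a,b),z in(('tip',(458,306),98),('bend',(410,252),98),('pin',(302,262),100),('staple',(370,278),85)):
    u,v=110+a/2.7,150+b/2.7
    r=M@[(u-i['cx'])/f,(v-i['cy'])/f,1];p=i['origin']+r*(z-i['origin'][2])/r[2]
    q=p[:2]-O;print(n,p[:2].round(1),'chest',(q@CX).round(1),(q@CY).round(1))
t=-53.5
c=W(-97,-62)-t*-1*0
ang=A-np.pi/2+0.3   # tool y -> right finger
d=np.array([np.cos(ang),np.sin(ang)])
c=W(-97,-62)-53.5*d
print('centre',c); rel(*c,200,ang)
E
```

```text
tip [527.2  75.4] chest -131.5 -67.4
bend [568.2 114. ] chest -84.6 -36.3
pin [558.1 197. ] chest -80.6 47.3
staple [547.9 145.9] chest -99.3 -1.4
centre [536.14327163 134.23663465]
[460.7 230.9 257.9] ty 0.17 f [ 3.3 -3.7  0.8] shift [-107.9   58.    58.2] turn 1.270828939454503 j [ 0.34  0.29  1.77 -0.    1.09  0.17]
```

Converted, -108 mm / 300 = -0.36, 58 mm / 300 = 0.1933, 1.27 rad / 3.1416 = 0.4043.

Request:
{"method": "steer_hand", "body": {
  "increments": [
    [[-0.36,0.1933,0.1933,0.4043,1],[-0.36,0.1933,0.1933,0.4043,1],[-0.36,0.1933,0.1933,0.4043,1],[-0.36,0.1933,0.1933,0.4043,1],[-0.36,0.1933,0.1933,0.4043,1]]
  ]
}}

```text
t: 1.4
eef_pos: [532.6, 138.5, 197.4]
tcp_rot: [-3.139, 0.002, 1.109]
ft_force: [-0.5, 0.2, 0.8]
opening: 0.609
grip_force: 0.0
```

```bash
python3 -c "
from h import *
rel(536,134,170,A-np.pi/2+.3)"
```

```text
[532.6 138.5 197.4] ty -0.461 f [-0.5  0.2  0.8] shift [-2.5  5.1 27.4] turn 0.6399221314374026 j [ 0.13  0.41  1.76 -0.    0.98  0.6 ]
```

Converted, 30 mm / 300 = 0.1, 0.63 rad / 3.1416 = 0.2005.

Request:
{"method": "steer_hand", "body": {
  "increments": [
    [[0,0,0.1,0.2005,1],[0,0,0.1,0.2005,1],[0,0,0.1,0.2005,1],[0,0,0.1,0.2005,1],[0,0,0.1,0.2005,1]]
  ]
}}

```text
t: 1.82
eef_pos: [531.6, 141.0, 169.1]
tcp_rot: [-3.141, 0.001, 0.488]
ft_force: [0.4, -0.7, -0.2]
opening: 0.956
grip_force: 0.0
```

Request:
{"method": "steer_hand", "body": {
  "increments": [
    [[0,0,0,0,1],[0,0,0,0,1]]
  ]
}}

```text
t: 1.98
eef_pos: [531.7, 141.0, 169.4]
tcp_rot: [-3.141, 0.0, 0.498]
ft_force: [-0.3, 0.2, -0.4]
opening: 0.996
grip_force: 0.0
```

```bash
python3 - <<'E'
from h import *
rel(536,134,80,A-np.pi/2+.3)
z0=np.load('scene0.npz')
p,d=viewer.read_camera('scene');P=cloud(d,viewer.camera_info('scene'))
p2,d2=viewer.read_camera('wrist')
cv2.imwrite('pics/s2.png',np.hstack([cv2.resize(p[60:330,150:420,::-1],(500,500)),cv2.resize(p2[:,:,::-1],(300,225)).__class__(0) if 0 else cv2.copyMakeBorder(cv2.resize(p2[:,:,::-1],(300,225)),0,275,0,0,cv2.BORDER_CONSTANT)]))
m=(d>0)&(abs(d-z0['d'])>40);m=cv2.morphologyEx(m.astype(np.uint8),cv2.MORPH_OPEN,np.ones((5,5)))>0
Q=P[m]
for a in range(160,620,40):
    s=Q[(Q[:,2]>=a)&(Q[:,2]<a+40)&(Q[:,0]>450)]
    if len(s)>10: print(a,len(s),'x',np.percentile(s[:,0],[1,99]).round(),'y',np.percentile(s[:,1],[1,99]).round())
E
```

```text
[531.7 141.  169.4] ty -1.073 f [-0.3  0.2 -0.4] shift [ 0.5  8.2 89.4] turn 0.028403815509051356 j [0.14 0.44 1.8  0.   0.91 1.21]
160 37 x [503. 521.] y [179. 196.]
200 113 x [501. 571.] y [ 96. 199.]
240 572 x [512. 604.] y [ 82. 232.]
280 1775 x [470. 602.] y [ 56. 230.]
320 718 x [498. 571.] y [112. 199.]
360 772 x [537. 575.] y [109. 182.]
400 857 x [529. 588.] y [ 89. 211.]
440 2608 x [453. 587.] y [ 87. 210.]
480 2491 x [452. 564.] y [ 81. 203.]
520 2230 x [451. 508.] y [ 75. 195.]
560 495 x [450. 475.] y [ 96. 155.]
```

View pics/s2.png

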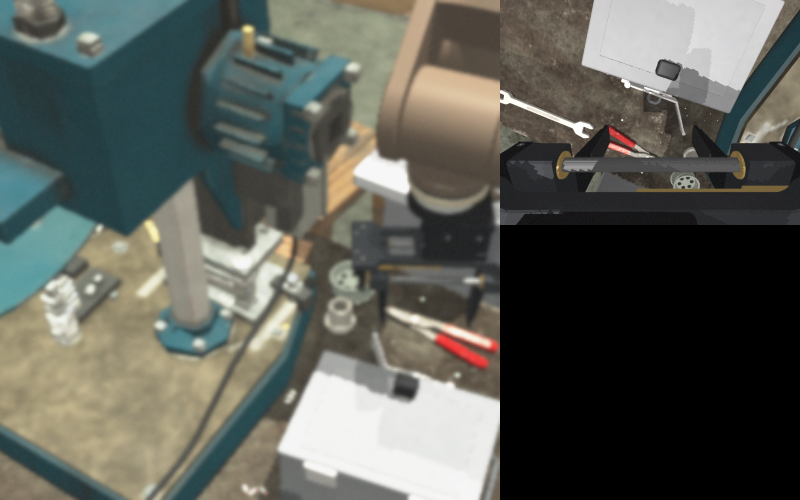

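The scene half shows the wrist well clear of the motor. The right finger tip, at (383,325), is nearly over the tab at (380,350). Aligning and lowering in stages, watching the force.

Converted, 55 mm / 300 = 0.1833, 30 mm / 300 = 0.1, 0.03 rad / 3.1416 = 0.0095.

Request:
{"method": "steer_hand", "body": {
  "increments": [
    [[0,0.0267,0.0333,0.0095,1],[0,0.0267,0.1,0.0095,1],[0,0.0267,0.1833,0.0095,1],[0,0.0267,0.1833,0.0095,1],[0,0.0267,0.1833,0.0095,1]]
  ]
}}

```text
t: 2.5
eef_pos: [535.2, 133.5, 113.6]
tcp_rot: [-3.141, 0.002, 0.464]
ft_force: [0.5, -0.2, 0.2]
opening: 1.001
grip_force: 0.0
```

```bash
python3 - <<'E'
from h import *
rel(536.1,134.2,80,A-np.pi/2+.3)
p2,d2=viewer.read_camera('wrist')
cv2.imwrite('pics/w1.png',p2[:400,100:,::-1])
E
```

```text
[535.2 133.5 113.6] ty -1.107 f [ 0.5 -0.2  0.2] shift [ 1.2 -0.2 33.6] turn -0.005687828183824184 j [0.12 0.52 1.84 0.   0.79 1.23]
```

View pics/w1.png

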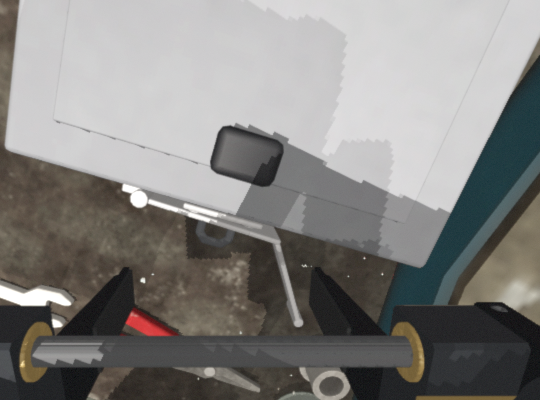

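The right finger tip at (318,270) is on the wall side of the tab, which runs from (275,240) to (298,322), with a clear gap. Lowering now.

Converted, 34 mm / 300 = 0.1133, 15 mm / 300 = 0.05.

Request:
{"method": "steer_hand", "body": {
  "increments": [
    [[0.0033,0,0.05,0,1],[0.0033,0,0.1133,0,1],[0.0033,0,0.1133,0,1]]
  ]
}}

```text
t: 2.8
eef_pos: [536.0, 134.2, 79.5]
tcp_rot: [-3.141, 0.002, 0.464]
ft_force: [-1.1, 0.2, 0.3]
opening: 1.001
grip_force: 0.0
```

```bash
python3 - <<'E'
from h import *
ang=A-np.pi/2+.3;d=np.array([np.cos(ang),np.sin(ang)])
s=env.state();M=R.from_euler('xyz',s['tcp_rot']).as_matrix();p0=s['eef_pos'][:2]
print(p0,s['eef_pos'][2],s['ft_force'].round(1),'z')
pin=W(-84.5,45);f0=p0+53.5*d-pin
for th in(.15,.3,.5,.7,.9,1.1,1.3,1.5,1.7,1.85):
    c,sn=np.cos(-th),np.sin(-th);q=np.array([[c,-sn],[sn,c]])@f0-f0
    print(th,(M[:2,:2].T@q).round(0),(p0+q).round())
E
```

```text
[535.95108484 134.20344119] 79.48675083543513 [-1.1  0.2  0.3] z
0.15 [-14.  -8.] [520. 135.]
0.3 [-27. -17.] [504. 137.]
0.5 [-42. -33.] [484. 145.]
0.7 [-53. -51.] [465. 156.]
0.9 [-61. -71.] [450. 171.]
1.1 [-64. -92.] [437. 188.]
1.3 [ -63. -114.] [428. 208.]
1.5 [ -58. -135.] [423. 229.]
1.7 [ -49. -154.] [423. 250.]
1.85 [ -40. -167.] [425. 266.]
```

Request:
{"method": "steer_hand", "body": {
  "increments": [
    [[-0.0233,-0.0133,0,0,1],[-0.0467,-0.0267,0,0,1],[-0.0667,-0.04,0,0,1],[-0.09,-0.0567,0,0,1],[-0.14,-0.11,0,0,1]]
  ]
}}

```text
t: 3.22
eef_pos: [485.0, 144.8, 81.5]
tcp_rot: [3.141, -0.003, 0.463]
ft_force: [-0.1, -0.3, 0.1]
opening: 0.997
grip_force: 0.3
```

```bash
python3 -c "
from h import *
rel(484,145,80)"
```

```text
[485.  144.8  81.5] ty -1.108 f [-0.1 -0.3  0.1] shift [-0.8 -0.6  1.5] turn None j [ 0.16  0.51  1.98 -0.    0.64  1.27]
```

Converted, -102 mm / 300 = -0.34, -81 mm / 300 = -0.27.

Request:
{"method": "steer_hand", "body": {
  "increments": [
    [[-0.0367,-0.06,0,0,1],[-0.0633,-0.1267,0,0,1],[-0.0733,-0.1967,0,0,1],[-0.07,-0.27,0,0,1],[-0.0533,-0.34,0,0,1]]
  ]
}}

```text
t: 3.63
eef_pos: [422.5, 229.7, 81.3]
tcp_rot: [-3.142, -0.0, 0.464]
ft_force: [0.7, 0.3, 0.7]
opening: 1.002
grip_force: 0.2
```

Request:
{"method": "steer_hand", "body": {
  "increments": [
    [[0.0233,-0.06,0,0,1],[0.0533,-0.1033,0,0,1],[0.0533,-0.1033,0,0,1]]
  ]
}}

```text
t: 3.88
eef_pos: [424.3, 266.2, 81.4]
tcp_rot: [-3.141, -0.002, 0.466]
ft_force: [0.1, -1.1, -0.2]
opening: 1.0
grip_force: 0.0
```

```bash
python3 - <<'E'
from h import *
rel(425,266,80)
p,d=viewer.read_camera('top');p2,d2=viewer.read_camera('wrist')
cv2.imwrite('pics/t3.png',np.hstack([cv2.resize(p[150:350,150:350,::-1],(400,400)),cv2.resize(p2[:,:,::-1],(400,400))]))
E
```

```text
[424.3 266.2  81.4] ty -1.105 f [ 0.1 -1.1 -0.2] shift [0.5 0.4 1.4] turn None j [0.43 0.51 1.99 0.   0.64 1.53]
```

View pics/t3.png

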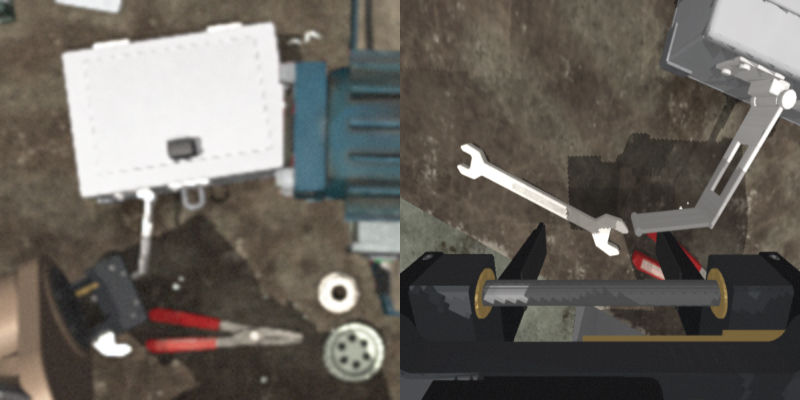

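The hasp now stands about 1.8 rad out: in the left half its strap runs from (148,195) to (143,250), past square, with the lid shut and the bystanders untouched. Next I lift off and go to the knob.

Converted, -110 mm / 300 = -0.3667, -80 mm / 300 = -0.2667.

Request:
{"method": "steer_hand", "body": {
  "increments": [
    [[0,0.0067,-0.1333,0,1],[0,0.0067,-0.2667,0,1],[0,0.0067,-0.3667,0,1],[0,0.0067,-0.3667,0,1]]
  ]
}}

```text
t: 4.32
eef_pos: [427.1, 262.1, 196.0]
tcp_rot: [3.141, -0.008, 0.463]
ft_force: [-0.0, 0.2, 0.2]
opening: 1.0
grip_force: 0.0
```

```bash
python3 -c "
from h import *
rel(602,156,190,A-np.pi/2)"
```

```text
[427.1 262.1 196. ] ty -1.108 f [-0.   0.2  0.2] shift [109. 173.   7.] turn 0.29352195443120177 j [0.42 0.34 1.88 0.   0.91 1.53]
```

Converted, 173 mm / 300 = 0.5767, 109 mm / 300 = 0.3633, 0.29 rad / 3.1416 = 0.0923.

Request:
{"method": "steer_hand", "body": {
  "increments": [
    [[0.3633,0.5767,0.0167,0.0923,1],[0.3633,0.5767,0.0167,0.0923,1],[0.3633,0.5767,0.0167,0.0923,1],[0.3633,0.5767,0.0167,0.0923,1],[0.3633,0.5767,0.0167,0.0923,1]]
  ]
}}

```text
t: 4.73
eef_pos: [601.7, 153.5, 185.2]
tcp_rot: [3.142, 0.0, 0.172]
ft_force: [-0.3, 0.7, 0.2]
opening: 1.004
grip_force: 0.0
```

Request:
{"method": "steer_hand", "body": {
  "increments": [
    [[0,0,0,0,1],[0,0,0,0,1]]
  ]
}}

```text
t: 4.9
eef_pos: [600.8, 154.0, 184.4]
tcp_rot: [-3.142, 0.002, 0.171]
ft_force: [-0.0, 0.4, -1.0]
opening: 1.001
grip_force: 0.0
```

```bash
python3 - <<'E'
from h import *
rel(602,156,118,A-np.pi/2)
z0=np.load('top0.npz')
p2,d2=viewer.read_camera('wrist');P=cloud(d2,viewer.camera_info('wrist'))
g=(P[...,2]>133)&(P[...,2]<150)&(d2>0)&(np.hypot(P[...,0]-602,P[...,1]-156)<30);g=cv2.morphologyEx(g.astype(np.uint8),cv2.MORPH_OPEN,np.ones((5,5)))>0
print(g.sum(),P[g].mean(0),cv2.minAreaRect(P[g][:,:2].astype(np.float32)))
E
```

```text
[600.8 154.  184.4] ty -1.4 f [-0.   0.4 -1. ] shift [ 1.6 -1.8 66.4] turn 0.001049230623661579 j [0.14 0.51 1.6  0.   1.02 1.54]
1222 [603.10307543 157.84045629 140.13337534] ((602.028564453125, 157.65994262695312), (19.061485290527344, 27.99843406677246), 10.15932846069336)
```

The wrist camera's knob fit matches 19 × 28 mm at (602,158).

Converted, 66 mm / 300 = 0.22, 45 mm / 300 = 0.15.

Request:
{"method": "steer_hand", "body": {
  "increments": [
    [[0.0033,-0.01,0.0667,0,1],[0.0033,-0.01,0.15,0,1],[0.0033,-0.01,0.22,0,1],[0.0033,-0.01,0.22,0,0.5],[0.0033,-0.01,0.22,0,0]]
  ]
}}

```text
t: 5.37
eef_pos: [599.6, 159.8, 119.5]
tcp_rot: [-3.141, 0.002, 0.175]
ft_force: [-0.6, 0.5, 0.6]
opening: 0.912
grip_force: 0.0
```

Request:
{"method": "steer_hand", "body": {
  "increments": [
    [[0,0,0,0,0],[0,0,0,0,0],[0,0,0,0,0],[0,0,0,0,0],[0,0,0,0,0]]
  ]
}}

```text
t: 5.78
eef_pos: [601.0, 159.4, 120.2]
tcp_rot: [-3.142, -0.001, 0.174]
ft_force: [0.1, -0.6, 0.1]
opening: 0.566
grip_force: 0.0
```

```bash
python3 - <<'E'
from h import *
rel(602,157.5,118,A-np.pi/2)
k=np.array([-120,26]) # knob rel hinge (chest x,z)
for th in np.arange(.1,1.5,.1):
    x=k[0]*np.cos(th)+k[1]*np.sin(th)*1; z=-k[0]*np.sin(th)+k[1]*np.cos(th)
    print(round(th,1),round(x-k[0]),-round(z-k[1]))
E
```

```text
[601.  159.4 120.2] ty -1.397 f [ 0.1 -0.6  0.1] shift [0.6 2.1 2.2] turn 0.004322650482892598 j [0.15 0.59 1.66 0.   0.89 1.55]
0.1 3 -12
0.2 8 -23
0.3 13 -34
0.4 20 -45
0.5 27 -54
0.6 36 -63
0.7 45 -71
0.8 55 -78
0.9 66 -84
1.0 77 -89
1.1 89 -93
1.2 101 -95
1.3 113 -97
1.4 125 -97
```

Converted, 2 mm / 300 = 0.0067, 1 mm / 300 = 0.0033.

Request:
{"method": "steer_hand", "body": {
  "increments": [
    [[0.0033,0.0067,0.0033,0,0],[0.0033,0.0067,0.0033,0,0],[0.0033,0.0067,0.0033,0,0],[0.0033,0.0067,0.0033,0,0],[0.0033,0.0067,0.0033,0,0]]
  ]
}}

```text
t: 6.2
eef_pos: [602.5, 156.1, 118.5]
tcp_rot: [3.14, 0.0, 0.174]
ft_force: [0.7, -9.7, -0.1]
opening: 0.295
grip_force: 30.0
```

Request:
{"method": "steer_hand", "body": {
  "increments": [
    [[0,0,0,0,0],[0,0,0,0,0],[0,0,0,0,0]]
  ]
}}

```text
t: 6.45
eef_pos: [602.5, 156.1, 118.5]
tcp_rot: [3.14, 0.0, 0.174]
ft_force: [1.8, -10.8, -0.0]
opening: 0.291
grip_force: 30.0
```

Gripped at 28 mm. Raising along the hinge arc.

Converted, -45 mm / 300 = -0.15, -34 mm / 300 = -0.1133.

Request:
{"method": "steer_hand", "body": {
  "increments": [
    [[0.0033,0.0033,-0.02,0,0],[0.01,0.0033,-0.04,0,0],[0.0267,0.0033,-0.0767,0,0],[0.0433,0.0033,-0.1133,0,0],[0.0667,0.0033,-0.15,0,0]]
  ]
}}

```text
t: 6.87
eef_pos: [621.5, 159.5, 163.0]
tcp_rot: [3.141, 0.003, 0.174]
ft_force: [2.5, -4.4, -12.2]
opening: 0.291
grip_force: 30.0
```

```bash
python3 -c "
from h import *
rel(*(W(-25,0)),163)"
```

```text
[621.5 159.5 163. ] ty -1.397 f [  2.5  -4.4 -12.2] shift [-0.5 -0.4  0. ] turn None j [ 0.15  0.57  1.57 -0.    1.01  1.55]
```

Converted, 46 mm / 300 = 0.1533, -39 mm / 300 = -0.13.

Request:
{"method": "steer_hand", "body": {
  "increments": [
    [[0.0233,0,-0.03,0,0],[0.0533,0,-0.06,0,0],[0.0833,0,-0.0867,0,0],[0.1167,0,-0.11,0,0],[0.1533,0,-0.13,0,0]]
  ]
}}

```text
t: 7.28
eef_pos: [666.2, 167.5, 201.9]
tcp_rot: [3.141, 0.005, 0.174]
ft_force: [-3.4, -3.6, -9.2]
opening: 0.293
grip_force: 30.0
```

Request:
{"method": "steer_hand", "body": {
  "increments": [
    [[0.02,0,-0.01,0,0],[0.0367,0,-0.0167,0,0],[0.0567,0,-0.0233,0,0],[0.0767,0,-0.03,0,0]]
  ]
}}

```text
t: 7.62
eef_pos: [688.9, 171.7, 210.9]
tcp_rot: [3.141, 0.004, 0.174]
ft_force: [-4.9, -4.3, -6.3]
opening: 0.293
grip_force: 30.0
```

Converted, 24 mm / 300 = 0.08, 18 mm / 300 = 0.06.

Request:
{"method": "steer_hand", "body": {
  "increments": [
    [[0.02,0,-0.0067,0,0],[0.04,0,-0.01,0,0],[0.06,0,-0.0133,0,0],[0.08,0,-0.0133,0,0],[0.08,0,-0.0133,0,0]]
  ]
}}

```text
t: 8.03
eef_pos: [713.7, 176.1, 215.7]
tcp_rot: [-3.142, 0.001, 0.174]
ft_force: [-2.5, -2.8, -1.2]
opening: 0.292
grip_force: 30.0
```

Request:
{"method": "steer_hand", "body": {
  "increments": [
    [[0.02,0,0,0,0],[0.03,0,0,0,0],[0.03,0,0,0,0]]
  ]
}}

```text
t: 8.28
eef_pos: [722.4, 177.8, 216.2]
tcp_rot: [-3.142, 0.0, 0.174]
ft_force: [-3.2, -2.3, 1.5]
opening: 0.289
grip_force: 30.0
```

```bash
python3 - <<'E'
from h import *
rel(602,156,118)
p,d=viewer.read_camera('scene')
cv2.imwrite('pics/s4.png',cv2.resize(p[60:380,240:560,::-1],(580,580)))
E
```

```text
[722.4 177.8 216.2] ty -1.397 f [-3.2 -2.3  1.5] shift [-122.3    0.6   98.3] turn None j [0.15 0.67 1.22 0.   1.25 1.55]
```

View pics/s4.png

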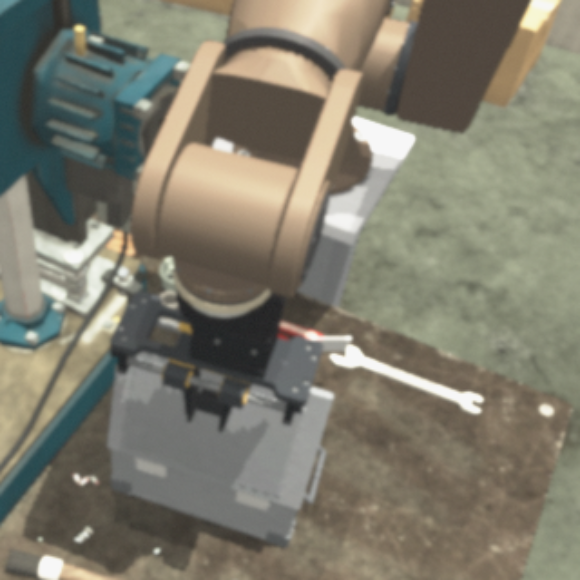

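The lid stands at about 1.38 rad, its face seen from behind at (215,450), and the arm is clear of the motor. Releasing and backing straight off.

Request:
{"method": "steer_hand", "body": {
  "increments": [
    [[0,0,0,0,0.6],[0,0,0,0,0.6],[0,0,0,0,0.6],[0,0,0,0,0.6],[0,0,0,0,0.6]]
  ]
}}

```text
t: 8.75
eef_pos: [722.7, 177.8, 215.7]
tcp_rot: [-3.141, -0.001, 0.174]
ft_force: [0.0, 0.2, 0.7]
opening: 0.57
grip_force: 0.0
```

Request:
{"method": "steer_hand", "body": {
  "increments": [
    [[-0.0333,0,0,0,0.6],[-0.1,0,0,0,0.6],[-0.2,0,0,0,0.6],[-0.3,0,-0.0667,0,0.6],[-0.4,0,-0.2,0,0.6]]
  ]
}}

```text
t: 9.17
eef_pos: [606.5, 157.4, 266.2]
tcp_rot: [-3.141, 0.006, 0.174]
ft_force: [0.1, 0.3, 0.4]
opening: 0.6
grip_force: 0.0
```

Request:
{"method": "steer_hand", "body": {
  "increments": [
    [[-0.0667,-0.1333,-0.1,0,0.6],[-0.1333,-0.2667,-0.1333,0,0.6],[-0.2667,-0.4,-0.1333,0,0.6],[-0.3333,-0.4667,-0.1333,0,0.6],[-0.3333,-0.4667,-0.1333,0,0.6]]
  ]
}}

```text
t: 9.58
eef_pos: [483.2, 280.7, 309.9]
tcp_rot: [-3.141, -0.001, 0.176]
ft_force: [0.1, 1.1, 0.9]
opening: 0.6
grip_force: 0.0
```

```bash
python3 - <<'E'
from h import *
p,d=viewer.read_camera('scene');p2,d2=viewer.read_camera('top')
cv2.imwrite('pics/f.png',np.hstack([cv2.resize(p[150:380,260:490,::-1],(400,400)),cv2.resize(p2[150:350,120:320,::-1],(400,400))]))
P=cloud(d2,viewer.camera_info('top'));g=(d2>0)&(P[...,2]>200)&(P[...,2]<260)&(P[...,0]>660)&(P[...,0]<800)&(P[...,1]>60)&(P[...,1]<270)
q=P[g];x=(q[:,:2]-O)@CX;print(g.sum(),np.percentile(x,[5,50,95]),np.percentile(q[:,2],[50,99]))
E
```

```text
225 [ 1.07216215 17.89864998 30.93389985] [217.58898016 226.22519952]
```

View pics/f.png

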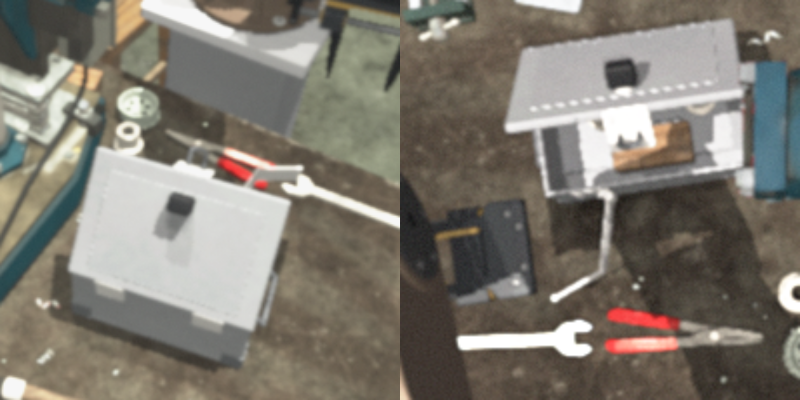

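The final view shows the lid partly fallen back. Its top face and knob turn away from the robot, so my withdrawal dragged the lid shut again by some amount. The hasp is still swung clear and the tools are unmoved. I measure the lid angle, then push it up again from the front with shut fingers, beside the staple.

```bash
cat >> h.py <<'E'
def lid():
    d=viewer.read_camera('scene')[1];P=cloud(d,viewer.camera_info('scene'))
    q=P.reshape(-1,3)[d.ravel()>0];x=(q[:,:2]-O)@CX;y=(q[:,:2]-O)@CY;z=q[:,2]
    m=(abs(y)>25)&(abs(y)<90)&(x>-60)&(x<110)&(z>125)&(z<256)
    c=np.polyfit(z[m],x[m],1);k=abs(np.polyval(c,z[m])-x[m])<5;c=np.polyfit(z[m][k],x[m][k],1)
    print('lid',np.arctan2(1,-c[0]),m.sum(),k.sum(),'top z',np.percentile(z[m],99))
E
python3 -c "
from h import *
lid()
rel(*W(-110,62),265,A)"
```

```text
lid 0.8556569107735574 4396 4304 top z 223.55934414169695
[486.2 279.  309.4] ty -1.395 f [-0.9  0.3 -0.7] shift [27.  78.4 44.5] turn -1.5644588677975335 j [ 0.4   0.31  1.59 -0.    1.24  1.8 ]
```

The rows are not in the units I measure in: shifts go in shares of 30 cm and turns go in shares of 180 degrees. I convert before sending: 78 mm / 300 = 0.26, 44 mm / 300 = 0.1467, -1.56 rad / 3.1416 = -0.4966.

Request:
{"method": "steer_hand", "body": {
  "increments": [
    [[0.09,0.26,0.1467,-0.4966,0],[0.09,0.26,0.1467,-0.4966,0],[0.09,0.26,0.1467,-0.4966,0],[0.09,0.26,0.1467,-0.4966,0],[0.09,0.26,0.1467,-0.4966,0]]
  ]
}}

```text
t: 10.15
eef_pos: [528.3, 203.9, 263.8]
tcp_rot: [-3.141, 0.001, 0.793]
ft_force: [0.2, -0.0, 0.2]
opening: 0.304
grip_force: 0.0
```

```bash
python3 -c "
from h import *
rel(*W(-110,62),190,A)"
```

```text
[528.3 203.9 263.8] ty -0.778 f [ 0.2 -0.   0.2] shift [ 0.8 -3.  73.8] turn -0.9474240330657837 j [ 0.25  0.36  1.64 -0.    1.14  1.03]
```

Converted, 74 mm / 300 = 0.2467, 60 mm / 300 = 0.2, -0.93 rad / 3.1416 = -0.296.

Request:
{"method": "steer_hand", "body": {
  "increments": [
    [[0,0,0.0667,-0.296,0],[0,0,0.1333,-0.296,0],[0,0,0.2,-0.296,0],[0,0,0.2467,-0.296,0],[0,0,0.2467,-0.296,0]]
  ]
}}

```text
t: 10.57
eef_pos: [526.9, 204.6, 187.5]
tcp_rot: [-3.137, 0.002, 1.42]
ft_force: [0.2, -0.1, -0.8]
opening: 0.012
grip_force: 0.0
```

Request:
{"method": "steer_hand", "body": {
  "increments": [
    [[0,0,0,-0.0987,0],[0,0,0,-0.0987,0],[0,0,0,-0.0987,0],[0,0,0,-0.0987,0]]
  ]
}}

```text
t: 10.9
eef_pos: [527.9, 205.0, 190.4]
tcp_rot: [-3.141, 0.0, 1.726]
ft_force: [-0.2, -0.2, -0.2]
opening: 0.006
grip_force: 0.0
```

```bash
python3 -c "
from h import *
rel(*W(18,62),190,A)"
```

```text
[527.9 205.  190.4] ty 0.155 f [-0.2 -0.2 -0.2] shift [  3.5 127.    0.3] turn -0.01404822691779506 j [ 0.25  0.43  1.73 -0.    0.97  0.1 ]
```

Converted, 100 mm / 300 = 0.3333, 88 mm / 300 = 0.2933.

Request:
{"method": "steer_hand", "body": {
  "increments": [
    [[0,0.1,0,0,0],[0.0033,0.2,0,0,0],[0.0067,0.25,0,0,0],[0.0067,0.2933,0,0,0],[0.0067,0.3333,0,0,0]]
  ]
}}

```text
t: 11.32
eef_pos: [625.0, 222.7, 191.6]
tcp_rot: [-3.138, -0.0, 1.721]
ft_force: [-11.1, -0.3, 9.5]
opening: 0.005
grip_force: 5.8
```

```bash
python3 -c "
from h import *
rel(*W(18,62),190,A);lid()"
```

```text
[625.  222.7 191.6] ty 0.151 f [-11.1  -0.3   9.5] shift [ 1.2 28.3  1.5] turn -0.01883696563177395 j [0.24 0.57 1.48 0.   1.1  0.09]
lid 1.0534172101300887 3599 3569 top z 238.5676440721012
```

Request:
{"method": "steer_hand", "body": {
  "increments": [
    [[0,0.0267,0,0,0],[0,0.0533,0,0,0],[0,0.08,0,0,0],[0,0.1067,0,0,0],[0,0.1067,0,0,0]]
  ]
}}

```text
t: 11.78
eef_pos: [658.2, 227.6, 190.5]
tcp_rot: [3.142, -0.0, 1.721]
ft_force: [0.6, 0.6, -0.2]
opening: 0.005
grip_force: 0.0
```

```bash
python3 -c "
from h import *
rel(*W(18,62),190,A);lid()"
```

```text
[658.2 227.6 190.5] ty 0.151 f [ 0.6  0.6 -0.2] shift [ 1.3 -5.3  0.5] turn -0.018797912307531472 j [0.24 0.62 1.39 0.   1.13 0.09]
lid 1.3090001200385444 2893 2856 top z 252.36020723804427
```

Converted, 16 mm / 300 = 0.0533, 12 mm / 300 = 0.04.

Request:
{"method": "steer_hand", "body": {
  "increments": [
    [[0,0.02,0,0,0],[0,0.04,0,0,0],[0,0.0533,0,0,0],[0,0.0533,0,0,0]]
  ]
}}

```text
t: 12.17
eef_pos: [673.4, 230.9, 190.9]
tcp_rot: [3.141, -0.0, 1.725]
ft_force: [-0.1, -0.3, -0.0]
opening: 0.005
grip_force: 0.2
```

Request:
{"method": "steer_hand", "body": {
  "increments": [
    [[0,-0.05,0,0,0],[0,-0.1333,0,0,0],[0,-0.2667,0,0,0],[0,-0.3833,0,0,0],[0,-0.5,0,0,0]]
  ]
}}

```text
t: 12.58
eef_pos: [522.9, 207.6, 190.5]
tcp_rot: [3.141, -0.0, 1.725]
ft_force: [0.5, 0.6, 0.2]
opening: 0.004
grip_force: 0.0
```

Request:
{"method": "steer_hand", "body": {
  "increments": [
    [[0,0,-0.0667,0,0],[-0.0667,-0.0667,-0.2,0,0],[-0.2,-0.1333,-0.2,0,0],[-0.2,-0.1333,-0.2,0,0],[-0.2,-0.1333,-0.2,0,0]]
  ]
}}

```text
t: 13.0
eef_pos: [493.9, 141.1, 251.8]
tcp_rot: [3.14, 0.0, 1.723]
ft_force: [0.4, -0.2, -0.6]
opening: 0.002
grip_force: 0.0
```

```bash
python3 - <<'E'
from h import *
lid();rel(400,300,300)
p,d=viewer.read_camera('scene');p2,d2=viewer.read_camera('top')
cv2.imwrite('pics/f2.png',np.hstack([cv2.resize(p[150:380,260:490,::-1],(400,400)),cv2.resize(p2[150:350,120:320,::-1],(400,400))]))
E
```

```text
lid 1.4074460641297575 3507 3416 top z 255.34419954114728
[494.3 142.1 251.2] ty 0.152 f [-0.3  0.4 -0.8] shift [170.4 -69.2 -48.9] turn None j [ 0.15  0.29  1.78  0.    1.07 -0.  ]
```

View pics/f2.png

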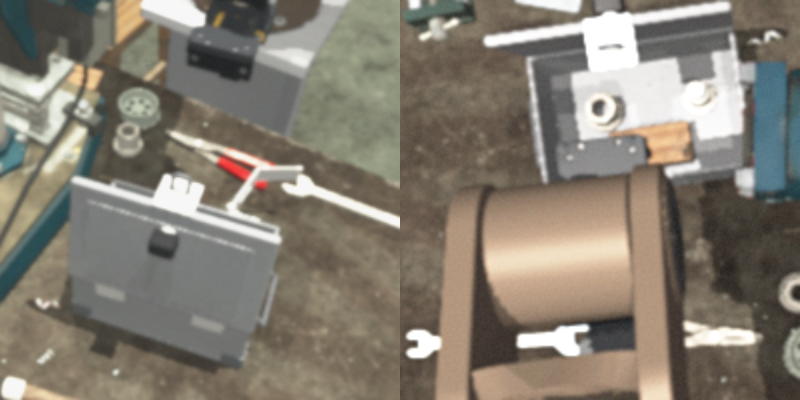

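The lid stands at 1.41 rad. The hasp is still swung out, with its tab at (275,172) in the left half, and the tools are where they were. The arm is clear.

Request:
{"method": "steer_hand", "body": {
  "increments": [
    [[0,0,0,0,0],[0,0,0,0,0],[0,0,0,0,0]]
  ]
}}

```text
t: 13.4
eef_pos: [494.2, 143.1, 250.3]
tcp_rot: [-3.141, -0.0, 1.726]
ft_force: [0.3, 0.7, 0.3]
opening: 0.008
grip_force: 0.0
```

```bash
python3 -c "
from cell import env, viewer, workorder
print(workorder.job_done())"
```

```text
the job is handed in; nothing more can be done
None
```

The job is handed in with the hasp swung to about 1.8 rad and the lid standing at about 1.4 rad, tools undisturbed and arm clear; letting go of the knob dragged the lid back to about 0.86 rad, so I pushed it up again, and no verdict was returned.

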